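# Gauge the bores of two plaster casts and sort them

### The job

Pick up the standing plug gauge and try it gently in the bore of the cast in the nearer channel, then of the cast in the farther channel, each time letting it down as far as it will go without forcing. Set the gauge back upright on its cork mat without letting it topple, and slide each cast along its own channel, without lifting it, until it lies wholly on the coloured patch: green if the gauge went right through, red if it stuck part-way. Leave the other things on the bench where they stand.

Things in the scene. Friction and masses are not known exactly. Their poses are not given: they have to be found in the camera images.
- gauge: loose plug gauge standing on its foot: orange pin 24 mm thick, 72 mm long, foot chamfered 1.5 mm; collar 32 mm wide (72 to 82 mm up), thin neck, round steel head 36 mm wide from 104 to 148 mm up; 150 mm tall, 0.25 kg, top-heavy, tips over beyond about 5 degrees. Origin: centre of its foot; z up along the pin
- gauge_head (a point): middle of the gauge's steel head, 126 mm above its foot: where to grip it
- gauge_mat: the gauge's parking place: a fixed round cork mat 92 mm across, 4 mm thick. Origin: centre of its underside, on the bench
- cast_1: loose cream plaster dental cast: block 76 x 76 x 48 mm, about 0.38 kg, an arch of small teeth rising 6 mm above its top and an upright bore through its middle. Origin: centre of its underside, on the bore's axis; z up. Stands in either of the tray's channels, squared to it. One of the two casts is good, one faulty; they look alike, and which is which is not told
- cast_2: loose cream plaster dental cast: block 76 x 76 x 48 mm, about 0.38 kg, an arch of small teeth rising 6 mm above its top and an upright bore through its middle. Origin: centre of its underside, on the bore's axis; z up. Stands in either of the tray's channels, squared to it. One of the two casts is good, one faulty; they look alike, and which is which is not told
- bore_1 (a point): cast_1: centre of the bore's mouth, 48 mm above the cast's underside. The bore is 28 mm wide at the top, with a 3 mm chamfer. Good cast: 28 mm right through, the gauge's foot goes down to the tray's floor. Faulty cast: it narrows to 18 mm from 18 mm below the top, and the gauge stops on that ledge, its foot 30 mm above the cast's underside
- bore_2 (a point): cast_2: centre of the bore's mouth, 48 mm above the cast's underside. The bore is 28 mm wide at the top, with a 3 mm chamfer. Good cast: 28 mm right through, the gauge's foot goes down to the tray's floor. Faulty cast: it narrows to 18 mm from 18 mm below the top, and the gauge stops on that ledge, its foot 30 mm above the cast's underside
- tray: fixed aluminium sorting tray with two straight channels along its y axis, centre lines at x = -45 mm (nearer the robot) and x = +45 mm (farther). Each is 82 mm wide and 424 mm long (y = -212 to +212 mm); floor 6 mm above the bench, side rails (8 mm thick) and end walls 16 mm above the floor. Origin: centre of its underside, on the bench
- green_pad: a green patch printed on the tray's floor at one end of both channels (which end varies), two patches 82 mm across the channel by 116 mm along it. Origin: midway between the two channels, at the middle of its length along the tray's y axis, on the tray's floor; axes parallel to the tray's. For good casts
- red_pad: a red patch printed on the tray's floor at one end of both channels (which end varies), two patches 82 mm across the channel by 116 mm along it. Origin: midway between the two channels, at the middle of its length along the tray's y axis, on the tray's floor; axes parallel to the tray's. For faulty casts
- dropper_bottle: bystander: amber glass dropper bottle with black collar and rubber bulb, 40 mm across, 167 mm tall, top-heavy; origin at the centre of its foot
- powder_jar: bystander: white jar with orange cap, 68 mm across, 75 mm tall; origin at the centre of its foot
- bowl: bystander: green mixing bowl, 104 mm across, 55 mm tall; origin at the centre of its foot
- arch_model: bystander: pink dental arch model with white teeth, about 62 x 66 x 32 mm; origin at the centre of its underside
- wax_tin: bystander: flat white tin with violet lid, 74 mm across, 30 mm tall; origin at the centre of its underside
- spatula: bystander: spatula with wooden handle and steel blade, 170 mm long, lying flat; origin on its underside, handle to its -x
Things that resemble listed ones, but are neither listed nor needed, are in the scene too. What is shaped like the gauge but pink is not meant. Leave any black look-alike of the cast_2 alone.

How it is judged:
By the outcome, as a careful person would: the job done as asked, in the order asked, and still so for the second after the job is handed in, with the robot touching nothing.
It also fails if it takes over 72 s, if anything falls off the work surface, if the arm or the gripper's body presses on something with over 40 N, if the wrist force passes 120 N, or if a joint passes its speed limit or range.

### The arm

A 7-joint arm with a two-finger parallel gripper is mounted at the origin on the work surface. World frame = base frame: x ahead of the robot, y to its left, z up, the work surface at z = 0. Lengths are in m, angles in rad, forces in N, time in s.
With the tool pointing down it reaches from about 0.4 to 0.85 m from the base axis. Payload 10.4 kg.
Tool frame: the origin (TCP) lies at the very end of the fingers, on their centre line; the grasp point (between the pads) lies 19 mm behind it; x points along the fingers, z is the direction in which the jaws open and shut, and the axes are right-handed (so a half turn about x gives the same grasp; the last joint's range is limited). The gripper opens to 87 mm and grips with 3 to 60 N. Pads are 19 mm wide; open, the fingers measure 117 mm over their backs; the gripper's body (75 mm by 190 mm) begins 51 mm behind the grasp point.
Start: joints at [1.269, 0.332, -0.065, 1.46, 0.022, 1.35, -0.088], TCP at [0.172, -0.601, 0.223] pointing down, gripper open.
Joint ranges: [-2.6, 2.6], [-0.5, 2.12], [-1.47, 1.34], [0.16, 2.42], [-1.27, 4.41], [0.06, 2.06], [-2.6, 2.6]. Speed limits (rad/s): [2.22, 2.22, 2.79, 2.79, 3.14, 3.14, 3.14].

### API

Orientations are given as a unit quaternion [x, y, z, w].
In Python, from plant import ctrl gives the robot as it stands. The module is installed in compiled form; this text tells all that it offers.
- The arm moves only by the shell command python3 -m crank 'ROWS' [FORCE]. ROWS is text: rows parted by semicolons, each of 7 numbers parted by spaces: the closure, from -1 (fully open) to 1 (shut), so that 0 is half open, then the shift along the world's x, y, z in cm, then the turn, a rotation vector about the world's x, y, z in rad. A call has 1 to 10 rows; each row shifts and turns the commanded pose from where the row before left it; what a row does not reach is not made up. A row lasts 1/12 s, in which the tool goes at most 41.7 mm and 7.16 degrees, less where a joint would pass 70% of its speed; a pose out of reach is approached as far as the arm can. A call with a gripper value outside its range is refused whole. The fingers move at their own pace and stop on an object; FORCE is the grip in N (left out, the last holds). Time passes only in rows, so rows that do not move let the fingers close. It gives the time, the measured TCP pose, the force and the opening at its end, in the units of the state.
- ctrl.get_state(): the state, without advancing time (a new reading comes with each control period).
- ctrl.read_camera(name): name is "scene" or "top"; returns the picture (400x640x3 uint8, blue, green, red); there is no depth.
- ctrl.get_calibration(name): a dict with "mtx" (3x3 intrinsics, pixels), "cam_to_world" (4x4, takes a point from camera to world coordinates). Camera axes: x right, y down, z forward; pixel columns grow to the right and rows downward; lengths in m; the calibration is good to about 2 mm. A picture is of the moment at which its call begins. get_calibration takes no time and is no camera call.
- ctrl.job_done(): hands the job in, once; it reports no verdict.
Trained networks look in the newest picture that a camera, given by its name, has taken for a name from the list of things; names that differ only in an ending like _2 or _b are one class to them, and where a whole thing is asked for, a point or a joint stands for the part that bears it (a point fixed in the world has none). Each returns a list of dicts, best first, with "confidence" (0 to 1); they miss things now and then, are a little off and sometimes report something else, mostly with a low value. They report only what shows in the picture. A call takes as long as a camera call. They do not tell look-alikes from the thing itself.
- ctrl.look_for(camera, thing): "pixel" ([column, row] in pixels, amid what is visible of it).
- ctrl.pinpoint(camera, thing): "pixel" ([column, row] in pixels: a listed point, or the origin of a listed thing).
The state is a dict: "time_s": time; "joint_pos": joint angles; "joint_velocities": joint speeds; "tau": joint torques, N m; "position": TCP position; "eef_rot": TCP orientation; "force": force on the tool from outside, world axes, zero at the start; "torque": the same for the moment, N m; "width": finger opening in m.
Only numpy, scipy, OpenCV 4.12 (cv2) and the standard library are available. Lean on these libraries where they do the work, as an engineer would, in place of code of your own. Each camera call takes 0.05 s, during which the arm holds its last target.

## Working session

There is one attempt and no reset: what is moved stays moved. The work goes in short steps, Python scripts to look and compute and a shell command to move; the robot and the scene stay as the last step left them, time stands still between calls to the robot, and variables do not carry over. Pictures are saved under pics/ and viewed, and the job is handed in when it is done.

```bash
mkdir -p pics; cat > h.py <<'E'
import numpy as np, cv2
from plant import ctrl
def cal(n):
    c=ctrl.get_calibration(n); return np.array(c["mtx"]),np.array(c["cam_to_world"])
def at(n,px,z):
    K,T=cal(n); d=T[:3,:3]@np.linalg.solve(K,[px[0],px[1],1.]); o=T[:3,3]
    return o+d*(z-o[2])/d[2]
def proj(n,P):
    K,T=cal(n); q=K@(T[:3,:3].T@(np.array(P)-T[:3,3])); return q[:2]/q[2]
def snap(n,f):
    im=ctrl.read_camera(n); cv2.imwrite('pics/'+f,im); return im
E
python3 - <<'E'
from h import *
s=ctrl.get_state(); print(s)
for n in("scene","top"):
    snap(n,n+"0.png"); K,T=cal(n); print(n,K.round(1).tolist(),T.round(3).tolist())
E
```

```text
{'time_s': 0.0, 'joint_pos': array([ 1.26939477,  0.33283809, -0.06467351,  1.46099996,  0.02157169,
        1.34990883, -0.088516  ]), 'joint_velocities': array([-9.48494649e-05, -2.40716227e-04, -3.30437851e-04, -8.26806921e-04,
        2.12057104e-05,  1.18509159e-03, -2.15101044e-03]), 'tau': array([-6.78845645e-04, -6.23236799e+01,  2.42968270e-02, -3.89899063e+01,
       -6.15205360e-02,  3.95605504e-02,  1.42398071e-04]), 'position': array([ 0.17187369, -0.60046871,  0.22174697]), 'eef_rot': array([ 0.4259776 ,  0.56504219, -0.42538602,  0.56419602]), 'force': array([-0.89485131,  0.22180924,  0.10529925]), 'torque': array([ 0.01004243,  0.00427618, -0.01826157]), 'width': 0.08671001235585883}
scene [[424.5, 0.0, 318.6], [0.0, 424.5, 199.8], [0.0, 0.0, 1.0]] [[-0.096, 0.69, -0.717, 1.365], [0.995, 0.067, -0.069, 0.135], [0.0, -0.72, -0.694, 0.861], [0.0, 0.0, 0.0, 1.0]]
top [[450.2, 0.0, 320.9], [0.0, 450.2, 205.1], [0.0, 0.0, 1.0]] [[0.008, -0.991, 0.137, 0.372], [-1.0, -0.008, 0.007, 0.03], [-0.006, -0.137, -0.991, 1.44], [0.0, 0.0, 0.0, 1.0]]
```

View pics/scene0.png

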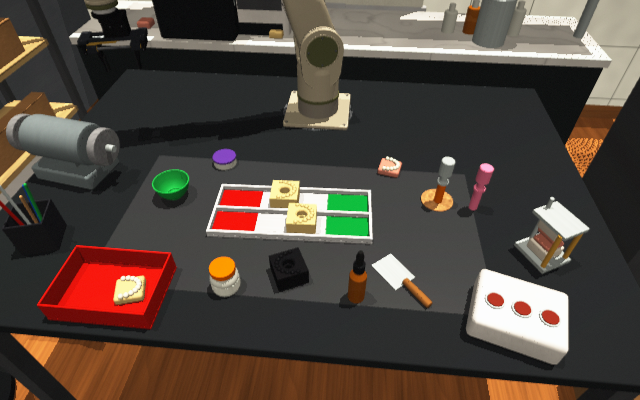

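View pics/top0.png

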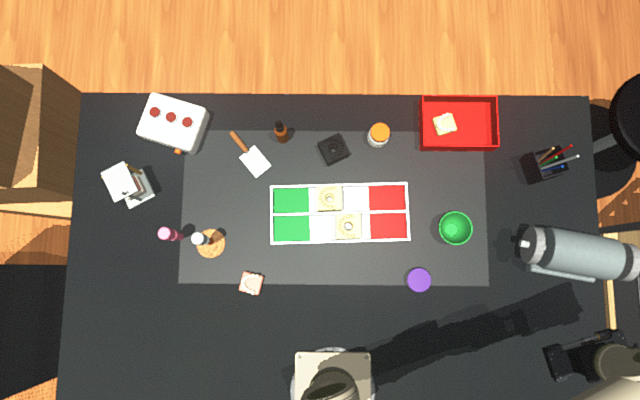

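```bash
python3 - <<'E'
from h import *
Z=dict(gauge_head=.13,gauge_mat=0,bore_1=.054,tray=0,green_pad=.006,red_pad=.006)
for n in("top","scene"):
  for t,z in Z.items():
    for d in ctrl.pinpoint(n,t): print(n,t,round(d["confidence"],2),np.round(d["pixel"],1),at(n,d["pixel"],z).round(4))
print(ctrl.get_state()["time_s"])
E
```

```text
top gauge_head 0.6 [164.2 232.8] [0.4677 0.4952 0.13  ]
top gauge_head 0.55 [201.8 237.9] [0.4538 0.3847 0.13  ]
top gauge_mat 0.68 [210.3 243.1] [0.4455 0.392  0.    ]
top gauge_mat 0.68 [328.7 196.4] [0.5994 0.0146 0.    ]
top bore_1 0.98 [332.4 146.4] [0.7511 0.0044 0.054 ]
top bore_1 0.86 [347.8 227.8] [ 0.4933 -0.0443  0.054 ]
top bore_1 0.56 [326.6 196.5] [0.5905 0.0217 0.054 ]
top bore_1 0.22 [208.4 242.2] [0.4455 0.3844 0.054 ]
top bore_1 0.15 [202.6 239.8] [0.4527 0.4025 0.054 ]
top tray 0.97 [338.6 209.1] [ 0.5582 -0.0176  0.    ]
top green_pad 0.91 [290.9 214.9] [0.5375 0.1355 0.006 ]
top red_pad 0.81 [387.2 209.4] [ 0.5577 -0.1732  0.006 ]
top red_pad 0.23 [329.1 200. ] [0.5867 0.0133 0.006 ]
scene gauge_head 0.82 [480.  176.7] [0.4814 0.476  0.13  ]
scene gauge_head 0.76 [446.4 164.8] [0.4398 0.3939 0.13  ]
scene gauge_head 0.39 [301.7 224.7] [0.6971 0.0306 0.13  ]
scene gauge_mat 0.77 [436.7 197.6] [0.4325 0.3934 0.    ]
scene bore_1 0.95 [291.4 260.5] [0.7452 0.0098 0.054 ]
scene bore_1 0.82 [303.  211.3] [0.5791 0.0171 0.054 ]
scene bore_1 0.8 [285.2 190. ] [ 0.5007 -0.0429  0.054 ]
scene tray 0.75 [291.7 216.8] [ 0.5511 -0.0196 -0.    ]
scene tray 0.74 [227.1 286. ] [ 0.7953 -0.142   0.    ]
scene green_pad 0.85 [347.4 215.1] [0.5351 0.1356 0.006 ]
scene red_pad 0.95 [239.3 209. ] [ 0.5407 -0.1709  0.006 ]
scene red_pad 0.22 [228.  284.9] [ 0.7959 -0.1387  0.006 ]
0.7
```

```bash
python3 - <<'E'
from h import *
for n,b in(("top",(190,175,420,265)),("scene",(200,145,500,250))):
    im=cv2.imread(f'pics/{n}0.png')[b[1]:b[3],b[0]:b[2]]
    k=800/(b[2]-b[0]); cv2.imwrite(f'pics/{n}0z.png',cv2.resize(im,None,fx=k,fy=k,interpolation=cv2.INTER_CUBIC)); print(n,k)
E
```

```text
top 3.4782608695652173
scene 2.6666666666666665
```

View pics/top0z.png

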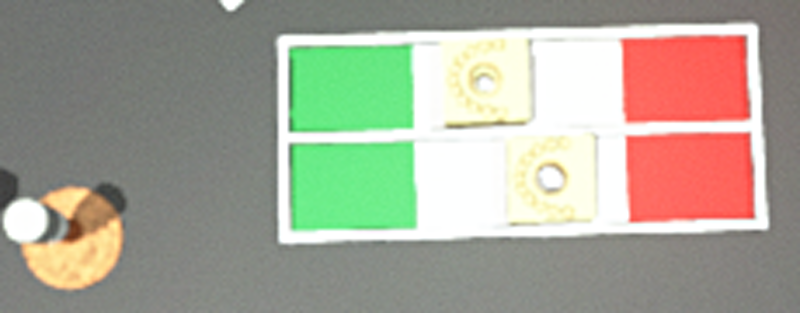

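View pics/scene0z.png

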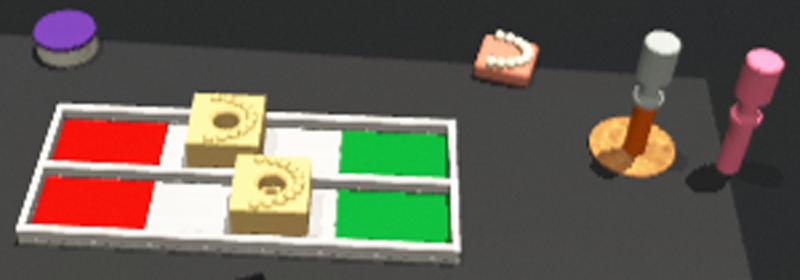

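```bash
python3 - <<'E'
from h import *
f=lambda p:(np.array(p)+.5)/3.478+np.array([190,175])-.5
g=lambda p:(np.array(p)+.5)/2.6667+np.array([200,145])-.5
print('tray corners top'); C=[at("top",f(p),.022) for p in[(279,37),(756,25),(768,229),(281,242)]]
for c in C: print(c.round(4))
print(np.mean(C,0))
print('scene'); D=[at("scene",g(p),.022) for p in[(60,104),(457,121),(460,250),(19,234)]]
for c in D: print(c.round(4))
print(np.mean(D,0))
# pads colour centroids, cream casts
for n in("top","scene"):
    im=cv2.imread(f'pics/{n}0.png').astype(int); B,G,R=im[...,0],im[...,1],im[...,2]
    for nm,m in(("red",(R>180)&(G<80)&(B<80)),("green",(G>120)&(R<90)&(B<120))):
        k,l,st,ce=cv2.connectedComponentsWithStats(m.astype(np.uint8))
        for i in range(1,k):
            if st[i,4]>300: print(n,nm,st[i].tolist(),ce[i].round(1),at(n,ce[i],.006).round(4))
print('mat', at("top",f((72,239)),.004), at("scene",g((632,146)),.004))
print('head top', at("top",f((25,220)),.153), at("scene",g((661,43)),.153))
print('foot scene', at("scene",g((637,153)),.005))
for nm,p,q in(("near",(551,178),(226,120)),("far",(484,82),(271,184))):
    print(nm,at("top",f(p),.054),at("top",f(p),.006),at("scene",g(q),.054))
print(at("scene",[446.4,164.8],.13))
E
```

```text
tray corners top
[0.6305 0.2033 0.022 ]
[ 0.645  -0.2353  0.022 ]
[ 0.4577 -0.2428  0.022 ]
[0.4424 0.197  0.022 ]
[ 0.54390424 -0.01944402  0.022     ]
scene
[ 0.4571 -0.2401  0.022 ]
[0.4425 0.1995 0.022 ]
[0.6289 0.2038 0.022 ]
[ 0.6501 -0.2304  0.022 ]
[ 0.5446332 -0.0168045  0.022    ]
top red [422, 95, 78, 52, 2262] [463.3 122.6] [ 0.8477 -0.4269  0.006 ]
top green [439, 213, 32, 31, 584] [456.1 227.4] [ 0.5015 -0.3921  0.006 ]
scene red [219, 190, 44, 17, 614] [241.2 197.8] [ 0.495  -0.1761  0.006 ]
scene red [212, 211, 46, 20, 735] [235.  220.6] [ 0.5862 -0.1724  0.006 ]
scene red [37, 245, 134, 70, 3481] [105.4 285.8] [ 0.8268 -0.4308  0.006 ]
scene green [152, 169, 37, 25, 668] [169.4 181.3] [ 0.4447 -0.4098  0.006 ]
scene green [327, 194, 41, 18, 618] [347.  202.2] [0.4836 0.132  0.006 ]
scene green [326, 216, 42, 20, 733] [346.7 225.8] [0.5758 0.1356 0.006 ]
mat [0.44448084 0.39077818 0.004     ] [0.44466312 0.39139956 0.004     ]
head top [0.45221813 0.39269419 0.153     ] [0.45167265 0.39079067 0.153     ]
foot scene [0.45632276 0.39536664 0.005     ]
near [ 0.49940959 -0.04515273  0.054     ] [ 0.50382765 -0.04775364  0.006     ] [ 0.49964126 -0.04520897  0.054     ]
far [0.58514127 0.01481658 0.054     ] [0.59252908 0.01429301 0.006     ] [0.58835634 0.01377848 0.054     ]
[0.43982629 0.39388393 0.13      ]
```

```bash
cat >> h.py <<'E'
from scipy.spatial.transform import Rotation as Ro
def st():
    s=ctrl.get_state(); R=Ro.from_quat(s["eef_rot"]).as_matrix()
    print('t',round(s["time_s"],2),'p',s["position"].round(4),'jaw deg',np.degrees(np.arctan2(R[1,2],R[0,2])).round(2),'tool x',R[:,0].round(4),'F',s["force"].round(2),'w',round(s["width"],4),'q',s["joint_pos"].round(2)); return s,R
def rotneeded(deg):
    s,R=st(); a=np.radians(deg)
    z=np.array([np.cos(a),np.sin(a),0]); x=np.array([0,0,-1.]); T=np.c_[x,np.cross(z,x),z]
    print('rotvec',Ro.from_matrix(T@R.T).as_rotvec().round(4))
E
python3 - <<'E'
from h import *
for d in(2.1,-177.9,92.1,-87.9): rotneeded(d)
E
```

```text
t 0.7 p [ 0.172  -0.6009  0.2226] jaw deg -74.02 tool x [ 0.e+00 -1.e-04 -1.e+00] F [-0.77 -0.73  0.29] w 0.0869 q [ 1.27  0.33 -0.06  1.46  0.02  1.35 -0.09]
rotvec [1.0000e-04 1.0000e-04 1.3286e+00]
t 0.7 p [ 0.172  -0.6009  0.2226] jaw deg -74.02 tool x [ 0.e+00 -1.e-04 -1.e+00] F [-0.77 -0.73  0.29] w 0.0869 q [ 1.27  0.33 -0.06  1.46  0.02  1.35 -0.09]
rotvec [ 1.000e-04 -1.000e-04 -1.813e+00]
t 0.7 p [ 0.172  -0.6009  0.2226] jaw deg -74.02 tool x [ 0.e+00 -1.e-04 -1.e+00] F [-0.77 -0.73  0.29] w 0.0869 q [ 1.27  0.33 -0.06  1.46  0.02  1.35 -0.09]
rotvec [-0.0000e+00  2.0000e-04  2.8994e+00]
t 0.7 p [ 0.172  -0.6009  0.2226] jaw deg -74.02 tool x [ 0.e+00 -1.e-04 -1.e+00] F [-0.77 -0.73  0.29] w 0.0869 q [ 1.27  0.33 -0.06  1.46  0.02  1.35 -0.09]
rotvec [ 1.000e-04  0.000e+00 -2.422e-01]
```

```bash
python3 -m crank '-1 1.5 3.3 0.5 0 0 0.11;-1 2 3.3 0.5 0 0 0.11;-1 2 3.3 0.5 0 0 0.11;-1 2 3.3 0.5 0 0 0.11;-1 2 3.3 0.5 0 0 0.11;-1 2 3.3 0 0 0 0.11;-1 2 3.3 0 0 0 0.11;-1 2 3.3 0 0 0 0.11;-1 2 3.3 0 0 0 0.11;-1 2 3.3 0 0 0 0.11' 
python3 -c "
from h import *
rotneeded(2.1)"
```

```text
time_s: 1.53
position: [0.3676, -0.2692, 0.2479]
eef_rot: [0.066, 0.704, -0.066, 0.704]
force: [0.9, -0.3, 0.5]
width: 0.0871
t 1.53 p [ 0.3676 -0.2692  0.2479] jaw deg -10.7 tool x [ 5.e-04 -8.e-04 -1.e+00] F [ 0.88 -0.31  0.48] w 0.0871 q [ 0.98 -0.04 -0.43  1.83 -0.02  1.35  0.36]
rotvec [0.0008 0.0006 0.2234]
```

```bash
python3 -m crank '-1 2 3.5 0 0 0 0.11;-1 2 3.5 0 0 0 0.11;-1 2 3.5 0 0 0 0;-1 1 3.9 0 0 0 0;-1 1 3.9 0 0 0 0;-1 0 4 0 0 0 0;-1 0 4 0 0 0 0;-1 0 4 0 0 0 0;-1 0 4 0 0 0 0;-1 0 4 0 0 0 0' 
python3 -c "
from h import *
rotneeded(2.1)"
```

```text
time_s: 2.37
position: [0.4467, 0.114, 0.248]
eef_rot: [-0.01, 0.707, 0.01, 0.707]
force: [1.3, -0.0, -0.8]
width: 0.0867
t 2.37 p [0.4467 0.114  0.248 ] jaw deg 1.59 tool x [ 1.3e-03 -7.0e-04 -1.0e+00] F [ 1.28 -0.03 -0.79] w 0.0867 q [ 0.56 -0.01 -0.89  1.8  -0.    1.35 -0.3 ]
rotvec [0.0006 0.0013 0.0089]
```

```bash
python3 -m crank '-1 0 4 0 0 0 0;-1 0 4 0 0 0 0;-1 0 4 0 0 0 0;-1 0 4 0 0 0 0;-1 0 4 0 0 0 0;-1 0 3 0 0 0 0;-1 0 2 0 0 0 0;-1 0 0 0 0 0 0;-1 0 0 0 0 0 0' 
python3 -c "
from h import *
rotneeded(2.1)"
```

```text
time_s: 3.12
position: [0.4464, 0.3631, 0.2473]
eef_rot: [-0.011, 0.707, 0.011, 0.707]
force: [-0.9, -0.6, 0.4]
width: 0.0872
t 3.12 p [0.4464 0.3631 0.2473] jaw deg 1.74 tool x [-9.e-04  5.e-04 -1.e+00] F [-0.91 -0.58  0.43] w 0.0872 q [ 0.05  0.37 -1.03  1.52  0.32  1.43 -0.96]
rotvec [-0.0005 -0.0009  0.0063]
```

```bash
python3 -m crank '-1 0.5 2.9 0 0 0 0;-1 0 0 -3 0 0 0;-1 0 0 -3 0 0 0;-1 0 0 -1.5 0 0 0;-1 0 0 0 0 0 0;-1 0 0 0 0 0 0' 
python3 -c "
from h import *
st()
im=snap('scene','s1.png')[100:230,380:530];cv2.imwrite('pics/s1z.png',cv2.resize(im,None,fx=4,fy=4,interpolation=cv2.INTER_CUBIC))
"
```

```text
time_s: 3.62
position: [0.4527, 0.3896, 0.1727]
eef_rot: [-0.01, 0.707, 0.009, 0.707]
force: [-0.3, -0.1, 0.7]
width: 0.0869
t 3.62 p [0.4527 0.3896 0.1727] jaw deg 1.5 tool x [-1.0e-04 -1.1e-03 -1.0e+00] F [-0.34 -0.08  0.65] w 0.0869 q [-0.04  0.48 -0.98  1.56  0.41  1.32 -1.05]
```

View pics/s1z.png

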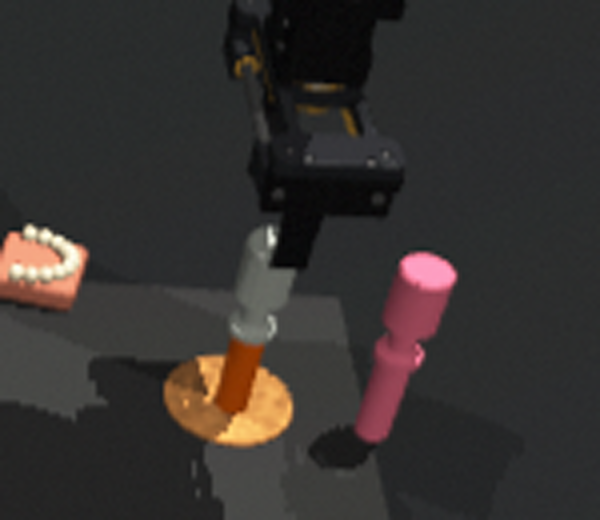

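```bash
python3 -m crank '-1 0 0.15 -2 0 0 0;-1 0 0 -2 0 0 0;-1 0 0 -1.5 0 0 0;-0.5 0 0 -0.7 0 0 0;-0.3 0 0 0 0 0 0;-0.1 0 0 0 0 0 0;0 0 0 0 0 0 0;0 0 0 0 0 0 0' 15
python3 -c "
from h import *
st()
im=snap('scene','s2.png')[100:230,380:530];cv2.imwrite('pics/s2z.png',cv2.resize(im,None,fx=4,fy=4,interpolation=cv2.INTER_CUBIC))
"
```

```text
time_s: 4.33
position: [0.4525, 0.3931, 0.1118]
eef_rot: [-0.009, 0.707, 0.01, 0.708]
force: [0.0, 0.4, -0.6]
width: 0.0615
t 4.33 p [0.4525 0.3931 0.1118] jaw deg 1.6 tool x [ 0.0014  0.0011 -1.    ] F [ 0.01  0.38 -0.55] w 0.0615 q [-0.06  0.54 -0.95  1.63  0.46  1.22 -1.09]
```

View pics/s2z.png

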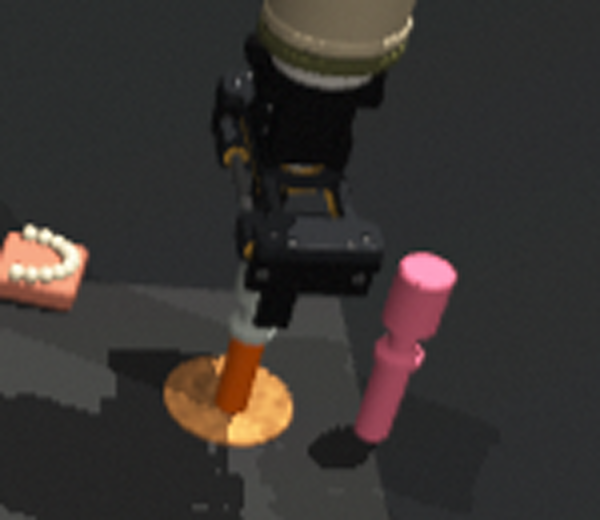

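```bash
python3 -c "
from h import *
for P in [(.498,.393,.112),(.498,.3835,.112),(.498,.4025,.112),(.452,.3915,.13),(.452,.3915,.153),(.452,.3915,.004)]: print(P,(proj('scene',P)-[380,100])*4)
"
```

```text
(0.498, 0.393, 0.112) [269.05413756 335.80373382]
(0.498, 0.3835, 0.112) [254.46374188 334.87794563]
(0.498, 0.4025, 0.112) [283.66164965 336.73060808]
(0.452, 0.3915, 0.13) [264.16141497 270.39267164]
(0.452, 0.3915, 0.153) [271.38303089 243.62185832]
(0.452, 0.3915, 0.004) [227.92112632 404.73684222]
```

```bash
python3 -m crank '0.1 0 -0.15 0 0 0 0;0.2 0 0 0 0 0 0;0.3 0 0 0 0 0 0;0.4 0 0 0 0 0 0;0.6 0 0 0 0 0 0;0.6 0 0 0 0 0 0;0.6 0 0 0 0 0 0' 20
python3 -c "
from h import *
st()"
```

```text
time_s: 4.97
position: [0.4522, 0.3911, 0.1107]
eef_rot: [-0.01, 0.707, 0.01, 0.707]
force: [1.7, 0.2, 0.4]
width: 0.0354
t 4.97 p [0.4522 0.3911 0.1107] jaw deg 1.59 tool x [ 4.e-04  2.e-04 -1.e+00] F [1.73 0.18 0.43] w 0.0354 q [-0.06  0.54 -0.95  1.63  0.46  1.21 -1.08]
```

```bash
python3 -m crank '1 0 0 0.5 0 0 0;1 0 0 1.5 0 0 0;1 0 0 2 0 0 0;1 0 0 2 0 0 0;1 0 0 2 0 0 0;1 0 0 1 0 0 0;1 0 0 0 0 0 0;1 0 0 0 0 0 0' 25
python3 -c "
from h import *
st()
im=snap('scene','s3.png')[60:230,380:530];cv2.imwrite('pics/s3z.png',cv2.resize(im,None,fx=3.5,fy=3.5,interpolation=cv2.INTER_CUBIC))
"
```

```text
time_s: 5.63
position: [0.452, 0.3911, 0.2007]
eef_rot: [-0.01, 0.707, 0.01, 0.707]
force: [-0.5, -0.5, -3.0]
width: 0.0354
t 5.63 p [0.452  0.3911 0.2007] jaw deg 1.6 tool x [ 6.e-04  1.e-04 -1.e+00] F [-0.48 -0.55 -3.03] w 0.0354 q [-0.03  0.46 -1.    1.53  0.39  1.37 -1.03]
```

View pics/s3z.png

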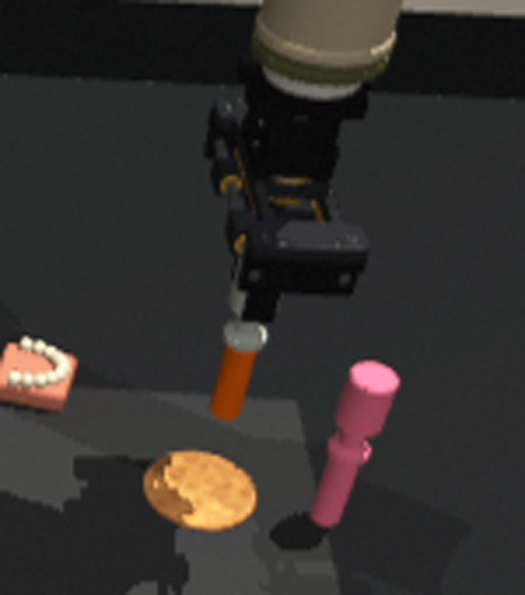

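```bash
python3 -m crank '1 0 -1.5 0.5 0 0 0;1 0.5 -3 0 0 0 0;1 0.5 -3.5 0 0 0 0;1 0.5 -3.5 0 0 0 0;1 0.5 -3.5 0 0 0 0;1 0.5 -3.5 0 0 0 0;1 0.5 -3.5 0 0 0 0;1 0.5 -3.5 0 0 0 0;1 0.5 -3.5 0 0 0 0;1 0.5 -3.5 0 0 0 0'
python3 -m crank '1 0.3 -3.5 0 0 0 0;1 0 -3.5 0 0 0 0;1 0 -2 0 0 0 0;1 0 -1 0 0 0 0;1 0 0 0 0 0 0;1 0 0 0 0 0 0;1 0 0 0 0 0 0'
python3 -c "
from h import *
st()"
```

```text
time_s: 6.52
position: [0.4962, 0.064, 0.2045]
eef_rot: [-0.01, 0.708, 0.01, 0.706]
force: [0.6, 0.5, -2.4]
width: 0.0354
time_s: 7.1
position: [0.4999, -0.0318, 0.2053]
eef_rot: [-0.011, 0.707, 0.011, 0.707]
force: [-0.8, 0.2, -2.5]
width: 0.035
t 7.1 p [ 0.4999 -0.0318  0.2053] jaw deg 1.75 tool x [-3.e-04  8.e-04 -1.e+00] F [-0.81  0.21 -2.46] w 0.035 q [ 0.81  0.15 -0.9   1.77  0.13  1.28 -0.09]
```

```bash
python3 -m crank '1 0 -1.3 -1 0 0 0;1 0 0 -1.8 0 0 0;1 0 0 0 0 0 0;1 0 0 0 0 0 0'
python3 -c "
from h import *
st()
im=snap('scene','s4.png')[110:250,210:370];cv2.imwrite('pics/s4z.png',cv2.resize(im,None,fx=4,fy=4,interpolation=cv2.INTER_CUBIC))
for P in [(.4996,-.045,.0705),(.4996,-.045,.054)]: print((proj('scene',P)-[210,110])*4)
"
```

```text
time_s: 7.43
position: [0.4993, -0.0462, 0.1768]
eef_rot: [-0.01, 0.708, 0.011, 0.706]
force: [0.1, 1.0, -2.4]
width: 0.0351
t 7.43 p [ 0.4993 -0.0462  0.1768] jaw deg 1.69 tool x [-2.e-03  9.e-04 -1.e+00] F [ 0.1   1.04 -2.36] w 0.0351 q [ 0.81  0.18 -0.88  1.8   0.15  1.22 -0.08]
[296.73439855 301.24614042]
[298.04932493 318.72765497]
```

View pics/s4z.png

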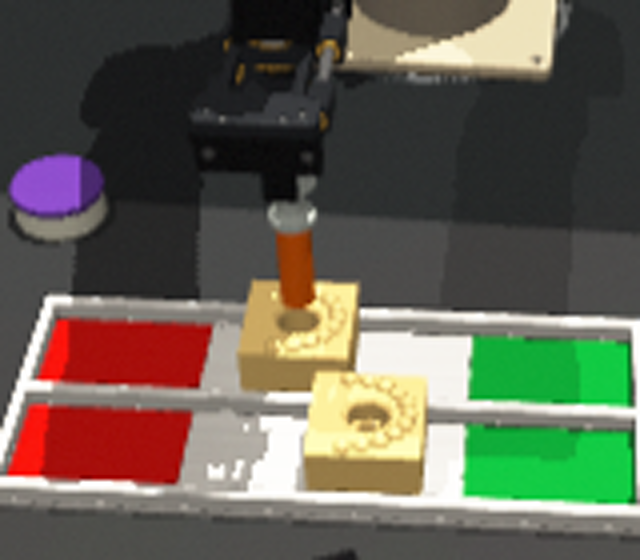

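```bash
python3 -m crank '1 0 0 -0.6 0 0 0;1 0 0 -0.5 0 0 0;1 0 0 -0.5 0 0 0;1 0 0 -0.4 0 0 0;1 0 0 0 0 0 0;1 0 0 0 0 0 0'
python3 -m crank '1 0 0 -0.4 0 0 0;1 0 0 -0.3 0 0 0;1 0 0 0 0 0 0;1 0 0 0 0 0 0'
```

```text
time_s: 7.98
position: [0.4999, -0.0468, 0.1574]
eef_rot: [-0.01, 0.707, 0.01, 0.707]
force: [-0.5, 0.6, -3.2]
width: 0.0353
time_s: 8.32
position: [0.4999, -0.0469, 0.1504]
eef_rot: [-0.01, 0.707, 0.01, 0.707]
force: [0.6, -0.8, -2.8]
width: 0.0353
```

```bash
python3 -m crank '1 0 0.1 -0.3 0 0 0;1 0 0 -0.3 0 0 0;1 0 0 -0.2 0 0 0;1 0 0 -0.2 0 0 0;1 0 0 0 0 0 0;1 0 0 0 0 0 0'
```

```text
time_s: 8.82
position: [0.5, -0.0459, 0.1405]
eef_rot: [-0.01, 0.707, 0.01, 0.707]
force: [-0.3, 0.4, -3.0]
width: 0.0354
```

```bash
python3 -m crank '1 0 0 -0.4 0 0 0;1 0 0 -0.4 0 0 0;1 0 0 -0.4 0 0 0;1 0 0 -0.4 0 0 0;1 0 0 -0.4 0 0 0;1 0 0 -0.3 0 0 0;1 0 0 -0.2 0 0 0;1 0 0 0 0 0 0;1 0 0 0 0 0 0'
```

```text
time_s: 9.57
position: [0.5001, -0.0458, 0.1156]
eef_rot: [-0.01, 0.707, 0.01, 0.707]
force: [-0.5, 0.3, -2.2]
width: 0.035
```

```bash
python3 -m crank '1 0 0 -0.1 0 0 0;1 0 0 -0.1 0 0 0;1 0 0 0 0 0 0;1 0 0 0 0 0 0'
```

```text
time_s: 9.9
position: [0.5, -0.0459, 0.1136]
eef_rot: [-0.01, 0.707, 0.01, 0.707]
force: [-0.3, 0.1, -2.0]
width: 0.0352
```

```bash
python3 -m crank '1 0 0 -0.07 0 0 0;1 0 0 0 0 0 0;1 0 0 0 0 0 0'; python3 -m crank '1 0 0 -0.05 0 0 0;1 0 0 0 0 0 0;1 0 0 0 0 0 0'
```

```text
time_s: 10.15
position: [0.5, -0.0459, 0.1129]
eef_rot: [-0.01, 0.707, 0.01, 0.707]
force: [-0.1, -0.1, -2.8]
width: 0.0351
time_s: 10.4
position: [0.5002, -0.0459, 0.1126]
eef_rot: [-0.01, 0.707, 0.01, 0.707]
force: [-1.5, -0.4, 2.4]
width: 0.0353
```

```bash
python3 -m crank '1 0 0 0.5 0 0 0;1 0 0 1 0 0 0;1 0 0 1.5 0 0 0;1 0 0 1.5 0 0 0;1 0 0 1.5 0 0 0;1 0 0 1.5 0 0 0;1 0 0 1 0 0 0;1 0 0 0 0 0 0'
python3 -m crank '1 2 1.4 0 0 0 0;1 2.7 1.9 0 0 0 0;1 2.5 1.7 0 0 0 0;1 1.5 1 0 0 0 0;1 0 0 0 0 0 0;1 0 0 0 0 0 0;1 0 0 0 0 0 0'
python3 -c "
from h import *
st()
im=snap('scene','s5.png')[110:250,210:370];cv2.imwrite('pics/s5z.png',cv2.resize(im,None,fx=4,fy=4,interpolation=cv2.INTER_CUBIC))
for t in ('bore_1',):
  for d in ctrl.pinpoint('scene',t): print(d['confidence'],d['pixel'],at('scene',d['pixel'],.054))
"
```

```text
time_s: 11.07
position: [0.5012, -0.0458, 0.1998]
eef_rot: [-0.01, 0.706, 0.01, 0.708]
force: [1.3, -0.2, -1.9]
width: 0.0352
time_s: 11.65
position: [0.5864, 0.0137, 0.1967]
eef_rot: [-0.01, 0.707, 0.01, 0.707]
force: [0.3, -1.0, -2.5]
width: 0.0353
t 11.65 p [0.5864 0.0137 0.1967] jaw deg 1.6 tool x [-1.2e-03 -1.0e-04 -1.0e+00] F [ 0.25 -1.04 -2.46] w 0.0353 q [ 0.59  0.39 -0.88  1.57  0.31  1.33 -0.29]
0.97 [289.6, 261.7] [0.74914592 0.00605555 0.054     ]
0.73 [282.8, 189.3] [ 0.49849443 -0.05003636  0.054     ]
0.6 [303.5, 215.5] [0.59441886 0.02036384 0.054     ]
```

View pics/s5z.png

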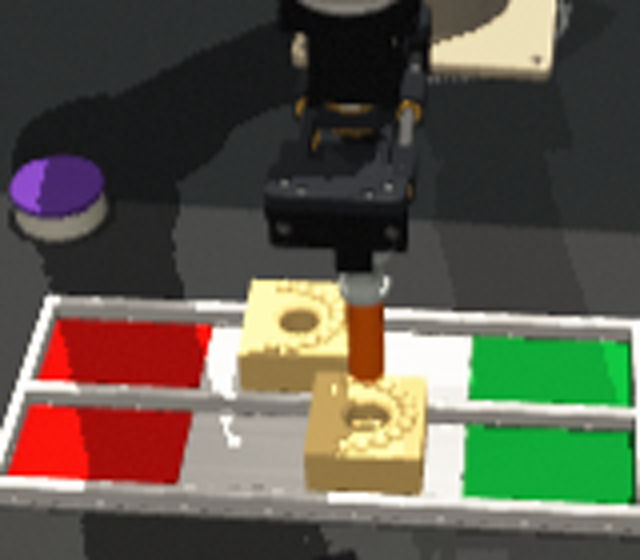

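```bash
python3 -m crank '1 0 0.05 -1 0 0 0;1 0 0 -1 0 0 0;1 0 0 -0.6 0 0 0;1 0 0 -0.5 0 0 0;1 0 0 -0.4 0 0 0;1 0 0 -0.3 0 0 0;1 0 0 0 0 0 0;1 0 0 0 0 0 0'
python3 -c "
from h import *
im=snap('scene','s6.png')[110:250,210:370];cv2.imwrite('pics/s6z.png',cv2.resize(im,None,fx=4,fy=4,interpolation=cv2.INTER_CUBIC))"
```

```text
time_s: 12.42
position: [0.5871, 0.0145, 0.1594]
eef_rot: [-0.01, 0.707, 0.01, 0.707]
force: [-0.7, -0.7, -1.8]
width: 0.0352
```

View pics/s6z.png

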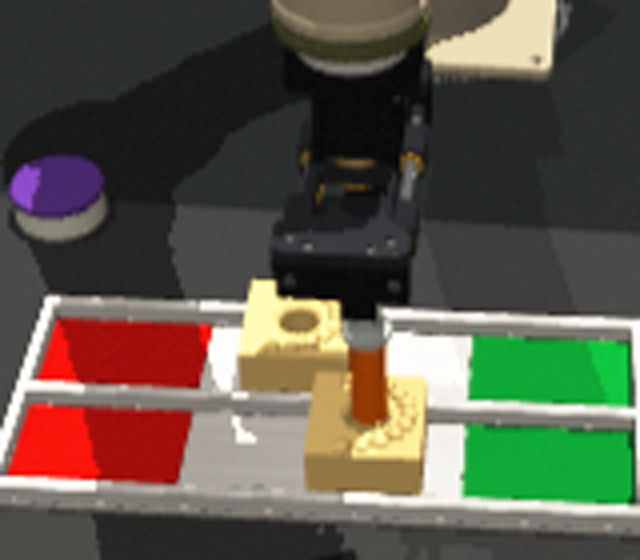

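Foot is entering the far bore mouth (about 368,418). Continuing gently.

```bash
python3 -m crank '1 0 0 -0.3 0 0 0;1 0 0 -0.3 0 0 0;1 0 0 -0.3 0 0 0;1 0 0 0 0 0 0;1 0 0 0 0 0 0'; python3 -m crank '1 0 0 -0.2 0 0 0;1 0 0 -0.15 0 0 0;1 0 0 -0.1 0 0 0;1 0 0 0 0 0 0;1 0 0 0 0 0 0'
```

```text
time_s: 12.88
position: [0.587, 0.0145, 0.1501]
eef_rot: [-0.01, 0.707, 0.01, 0.707]
force: [1.0, -1.2, -2.7]
width: 0.0356
time_s: 13.3
position: [0.587, 0.0145, 0.1458]
eef_rot: [-0.01, 0.707, 0.01, 0.707]
force: [1.7, -1.3, -3.6]
width: 0.035
```

```bash
python3 -m crank '1 0 0 -0.1 0 0 0;1 0 0 -0.1 0 0 0;1 0 0 0 0 0 0;1 0 0 0 0 0 0'; python3 -m crank '1 0 0 -0.08 0 0 0;1 0 0 0 0 0 0;1 0 0 0 0 0 0';  python3 -m crank '1 0 0 -0.05 0 0 0;1 0 0 0 0 0 0;1 0 0 0 0 0 0'
```

```text
time_s: 13.63
position: [0.5871, 0.0146, 0.1438]
eef_rot: [-0.01, 0.707, 0.01, 0.707]
force: [1.4, -0.8, -3.3]
width: 0.0354
time_s: 13.88
position: [0.5871, 0.0146, 0.1431]
eef_rot: [-0.01, 0.707, 0.01, 0.707]
force: [2.5, -0.3, -2.4]
width: 0.035
time_s: 14.13
position: [0.5871, 0.0146, 0.1427]
eef_rot: [-0.01, 0.707, 0.01, 0.707]
force: [1.9, -1.1, 0.0]
width: 0.0352
```

```bash
python3 -m crank '1 0 0 -0.05 0 0 0;1 0 0 0 0 0 0;1 0 0 0 0 0 0';  python3 -m crank '1 0 0 -0.03 0 0 0;1 0 0 0 0 0 0;1 0 0 0 0 0 0'
```

```text
time_s: 14.38
position: [0.5873, 0.0147, 0.1426]
eef_rot: [-0.01, 0.707, 0.01, 0.707]
force: [-0.3, -2.4, 6.1]
width: 0.0354
time_s: 14.63
position: [0.5873, 0.0147, 0.1426]
eef_rot: [-0.01, 0.707, 0.01, 0.707]
force: [-0.9, -2.3, 8.3]
width: 0.0354
```

```bash
python3 -m crank '1 0 0 0.5 0 0 0;1 0 0 1 0 0 0;1 0 0 1.5 0 0 0;1 0 0 1.5 0 0 0;1 0 0 1.2 0 0 0;1 0 0 0.5 0 0 0;1 -0.6 1.5 0 0 0 0;1 -1 2.7 0 0 0 0;1 -1.2 3.3 0 0 0 0;1 -1.3 3.4 0 0 0 0'
python3 -m crank '1 -1.3 3.4 0 0 0 0;1 -1.3 3.4 0 0 0 0;1 -1.3 3.4 0 0 0 0;1 -1.3 3.4 0 0 0 0;1 -1.3 3.4 0 0 0 0;1 -1.3 3.4 0 0 0 0;1 -1.1 2.9 0 0 0 0;1 -0.6 1.5 0 0 0 0;1 0 0 0 0 0 0;1 0 0 0 0 0 0'
python3 -c "
from h import *
rotneeded(2.1)"
```

```text
time_s: 15.47
position: [0.545, 0.1245, 0.2032]
eef_rot: [-0.009, 0.707, 0.009, 0.707]
force: [0.7, 0.4, -2.7]
width: 0.0353
time_s: 16.3
position: [0.4496, 0.3725, 0.2032]
eef_rot: [-0.011, 0.707, 0.011, 0.707]
force: [-0.4, -1.5, -1.9]
width: 0.0352
t 16.3 p [0.4496 0.3725 0.2032] jaw deg 1.77 tool x [-1.1e-03 -4.0e-04 -1.0e+00] F [-0.37 -1.54 -1.88] w 0.0352 q [ 0.01  0.42 -1.    1.56  0.36  1.36 -0.99]
rotvec [ 0.0004 -0.001   0.0058]
```

```bash
python3 -m crank '1 -0.15 1.85 0 0 0 0;1 0 0 -1 0 0 0;1 0 0 -2 0 0 0;1 0 0 -2 0 0 0;1 0 0 -1.5 0 0 0;1 0 0 -1 0 0 0;1 0 0 -0.6 0 0 0;1 0 0 -0.4 0 0 0;1 0 0 0 0 0 0;1 0 0 0 0 0 0'
python3 -c "
from h import *
st()
im=snap('scene','s7.png')[60:230,380:530];cv2.imwrite('pics/s7z.png',cv2.resize(im,None,fx=3.5,fy=3.5,interpolation=cv2.INTER_CUBIC))
"
```

```text
time_s: 17.13
position: [0.4498, 0.3902, 0.1193]
eef_rot: [-0.01, 0.707, 0.01, 0.707]
force: [-0.4, 0.5, -1.8]
width: 0.0353
t 17.13 p [0.4498 0.3902 0.1193] jaw deg 1.59 tool x [ 6.e-04  5.e-04 -1.e+00] F [-0.42  0.46 -1.79] w 0.0353 q [-0.06  0.52 -0.95  1.63  0.44  1.22 -1.07]
```

View pics/s7z.png

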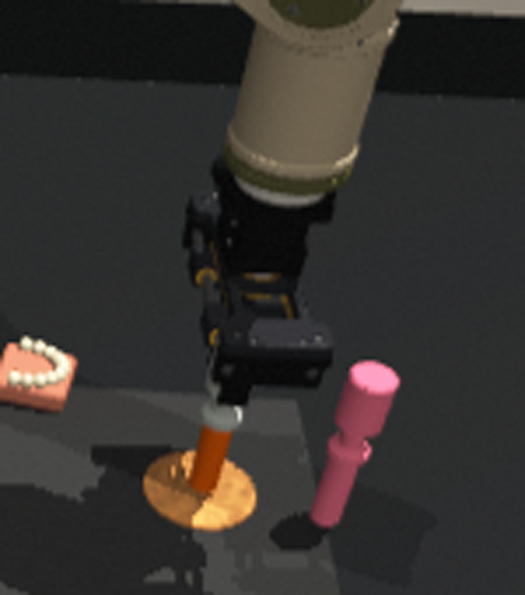

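```bash
python3 -m crank '1 0 0 -0.3 0 0 0;1 0 0 -0.3 0 0 0;1 0 0 -0.15 0 0 0;1 0 0 0 0 0 0;1 0 0 0 0 0 0';python3 -m crank '1 0 0 -0.06 0 0 0;1 0 0 0 0 0 0;1 0 0 0 0 0 0';python3 -m crank '1 0 0 -0.05 0 0 0;1 0 0 0 0 0 0;1 0 0 0 0 0 0'
```

```text
time_s: 17.6
position: [0.4494, 0.3901, 0.1112]
eef_rot: [-0.01, 0.707, 0.01, 0.707]
force: [0.3, 0.0, -1.5]
width: 0.0354
time_s: 17.85
position: [0.4495, 0.3902, 0.1107]
eef_rot: [-0.01, 0.707, 0.01, 0.707]
force: [0.5, -0.4, -1.7]
width: 0.0355
time_s: 18.1
position: [0.4496, 0.3904, 0.1107]
eef_rot: [-0.01, 0.707, 0.01, 0.707]
force: [-0.3, -0.9, 4.5]
width: 0.0352
```

```bash
python3 -m crank '1 0 0 0 0 0 0;1 0 0 0 0 0 0;0.17 0 0 0 0 0 0;0.14 0 0 0 0 0 0;0.1 0 0 0 0 0 0;0.05 0 0 0 0 0 0;0 0 0 0 0 0 0;-0.1 0 0 0 0 0 0;-0.3 0 0 0 0 0 0;-0.5 0 0 0 0 0 0' 4
python3 -m crank '-0.7 0 0 0 0 0 0;-1 0 0 0 0 0 0;-1 0 0 0 0 0 0;-1 0 0 0 0 0 0'
python3 -c "
from h import *
st()
im=snap('scene','s8.png')[60:230,380:530];cv2.imwrite('pics/s8z.png',cv2.resize(im,None,fx=3.5,fy=3.5,interpolation=cv2.INTER_CUBIC))
"
```

```text
time_s: 18.93
position: [0.4495, 0.3901, 0.1101]
eef_rot: [-0.01, 0.707, 0.01, 0.707]
force: [0.2, 0.6, -0.3]
width: 0.0544
time_s: 19.27
position: [0.4495, 0.3901, 0.1102]
eef_rot: [-0.01, 0.707, 0.01, 0.707]
force: [0.0, 1.1, -0.1]
width: 0.0797
t 19.27 p [0.4495 0.3901 0.1102] jaw deg 1.6 tool x [ 1.e-04 -0.e+00 -1.e+00] F [ 0.04  1.08 -0.1 ] w 0.0797 q [-0.06  0.53 -0.94  1.64  0.45  1.21 -1.08]
```

View pics/s8z.png

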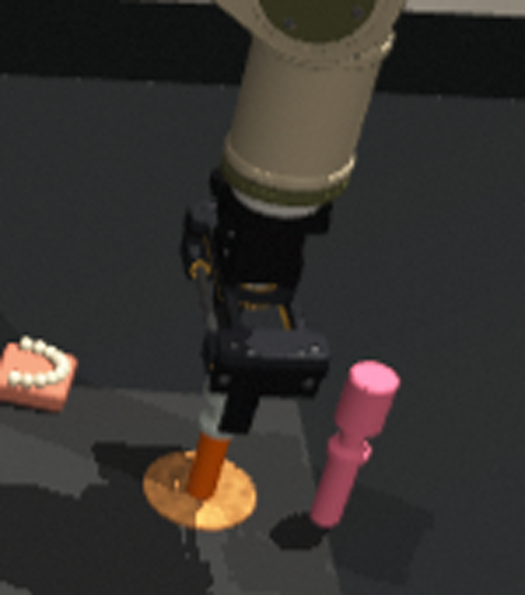

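```bash
python3 -m crank '-1 0 0 1 0 0 0;-1 0 0 3 0 0 0;-1 0 0 3 0 0 0;-1 0 0 3 0 0 0;-1 0 0 2 0 0 0;0 0 -3 0 0 0 0.01;1 0 -3.8 0 0 0 0;1 0.5 -4 0 0 0 0;1 0.5 -4 0 0 0 0;1 0.5 -4 0 0 0 0' 20
python3 -m crank '1 0.5 -4 0 0 0 0;1 0.5 -4 0 0 0 0;1 0.5 -4 0 0 0 0;1 0.5 -4 0 0 0 0;1 0.5 -4 0 0 0 0;1 0.5 -4 0 0 0 0;1 0.5 -4 0 0 0 0;1 0 -2 0 0 0 0;1 0 0 0 0 0 0;1 0 0 0 0 0 0'
python3 -c "
from h import *
rotneeded(2.1)
snap('top','t9.png');im=snap('scene','s9.png')
im=im[100:250,200:500];cv2.imwrite('pics/s9z.png',cv2.resize(im,None,fx=2.6667,fy=2.6667,interpolation=cv2.INTER_CUBIC))
"
```

```text
time_s: 20.15
position: [0.4643, 0.2006, 0.2308]
eef_rot: [-0.014, 0.707, 0.014, 0.707]
force: [0.6, -1.0, -0.4]
width: 0.0619
time_s: 20.98
position: [0.4995, -0.0985, 0.2306]
eef_rot: [-0.013, 0.707, 0.013, 0.707]
force: [0.3, 1.2, -0.8]
width: 0.0014
t 20.98 p [ 0.4995 -0.0985  0.2306] jaw deg 2.06 tool x [ 3.e-04  4.e-04 -1.e+00] F [ 0.29  1.2  -0.83] w 0.0014 q [ 0.85  0.14 -0.8   1.72  0.1   1.33  0.06]
rotvec [-0.0004  0.0003  0.0007]
```

View pics/s9z.png

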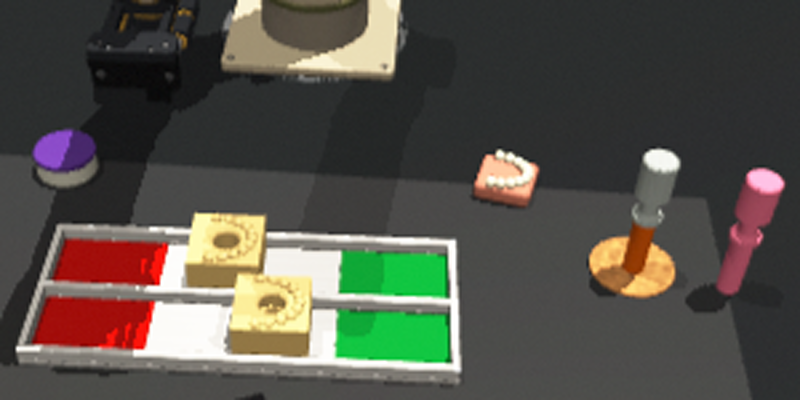

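```bash
python3 -m crank '1 0.3 -1.7 -3 0 0 0;1 0 0 -4 0 0 0;1 0 0 -4 0 0 0;1 0 0 -4 0 0 0;1 0 0 -3 0 0 0;1 0 0 -1.5 0 0 0;1 0 0 -0.5 0 0 0;1 0 0 0 0 0 0;1 0 0 0 0 0 0'
python3 -c "
from h import *
st()
im=snap('scene','s10.png')
im=im[100:250,200:400];cv2.imwrite('pics/s10z.png',cv2.resize(im,None,fx=4,fy=4,interpolation=cv2.INTER_CUBIC))
"
```

```text
time_s: 21.83
position: [0.5035, -0.114, 0.0315]
eef_rot: [-0.014, 0.706, 0.014, 0.708]
force: [0.2, -0.4, 0.2]
width: 0.0003
t 21.83 p [ 0.5035 -0.114   0.0315] jaw deg 2.26 tool x [ 1.7e-03 -1.0e-04 -1.0e+00] F [ 0.23 -0.37  0.21] w 0.0003 q [ 0.77  0.39 -0.73  1.91  0.31  0.95 -0.07]
```

View pics/s10z.png

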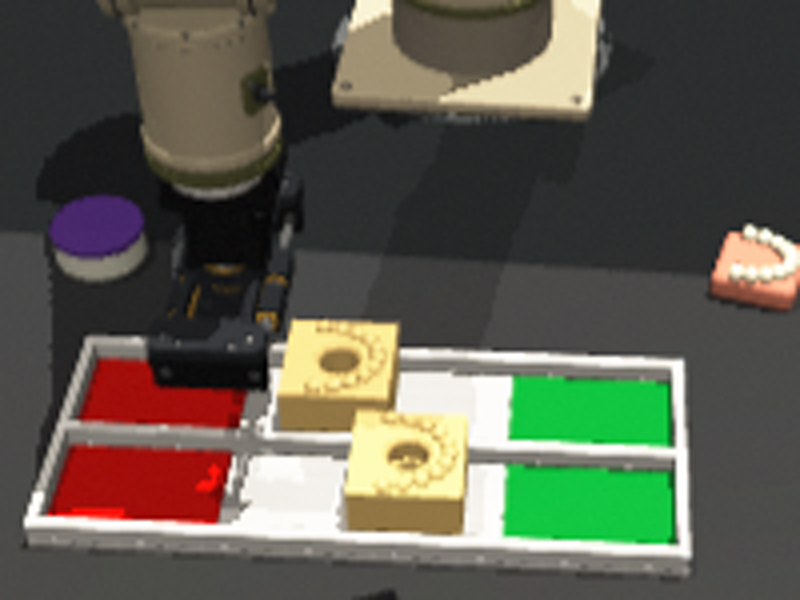

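```bash
python3 -m crank '1 0 1 -0.3 0 0 0;1 0 0.6 0 0 0 0;1 0 0.6 0 0 0 0;1 -0.03 0.7 0 0 0 0;1 -0.03 0.9 0 0 0 0;1 -0.04 1.1 0 0 0 0;1 -0.05 1.2 0 0 0 0;1 -0.05 1.2 0 0 0 0;1 -0.05 1.2 0 0 0 0;1 -0.05 1.2 0 0 0 0'
python3 -c "
from h import *
st()
im=snap('scene','s11.png')
im=im[100:250,200:400];cv2.imwrite('pics/s11z.png',cv2.resize(im,None,fx=4,fy=4,interpolation=cv2.INTER_CUBIC))
"
```

```text
time_s: 22.72
position: [0.4995, -0.0168, 0.0273]
eef_rot: [-0.014, 0.707, 0.013, 0.707]
force: [1.2, -3.7, 2.8]
width: 0.0006
t 22.72 p [ 0.4995 -0.0168  0.0273] jaw deg 2.18 tool x [ 3.e-04 -3.e-04 -1.e+00] F [ 1.22 -3.66  2.85] w 0.0006 q [ 0.62  0.37 -0.77  1.96  0.32  0.94 -0.27]
```

View pics/s11z.png

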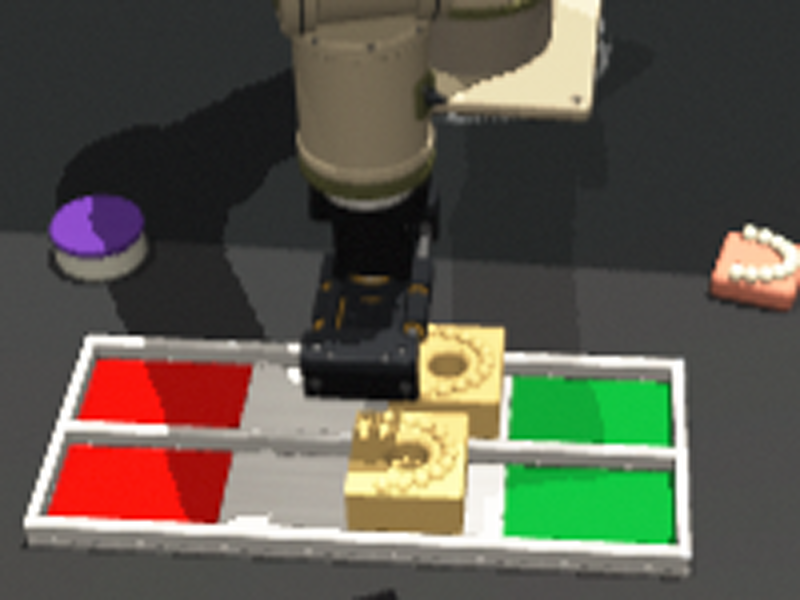

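```bash
python3 -m crank '1 -0.05 1.2 0 0 0 0;1 -0.05 1.2 0 0 0 0;1 -0.05 1.2 0 0 0 0;1 -0.05 1.2 0 0 0 0;1 -0.05 1.2 0 0 0 0;1 -0.05 1.2 0 0 0 0;1 -0.05 1 0 0 0 0;1 -0.03 0.7 0 0 0 0;1 -0.02 0.5 0 0 0 0;1 0 0 0 0 0 0'
python3 -c "
from h import *
st()
im=snap('scene','s12.png')
im=im[100:250,200:400];cv2.imwrite('pics/s12z.png',cv2.resize(im,None,fx=4,fy=4,interpolation=cv2.INTER_CUBIC))
"
```

```text
time_s: 23.6
position: [0.4951, 0.0775, 0.027]
eef_rot: [-0.014, 0.707, 0.014, 0.707]
force: [0.3, 0.0, 0.2]
width: 0.0005
t 23.6 p [0.4951 0.0775 0.027 ] jaw deg 2.26 tool x [-3.e-04  9.e-04 -1.e+00] F [0.31 0.05 0.15] w 0.0005 q [ 0.46  0.39 -0.8   1.95  0.34  0.94 -0.47]
```

View pics/s12z.png

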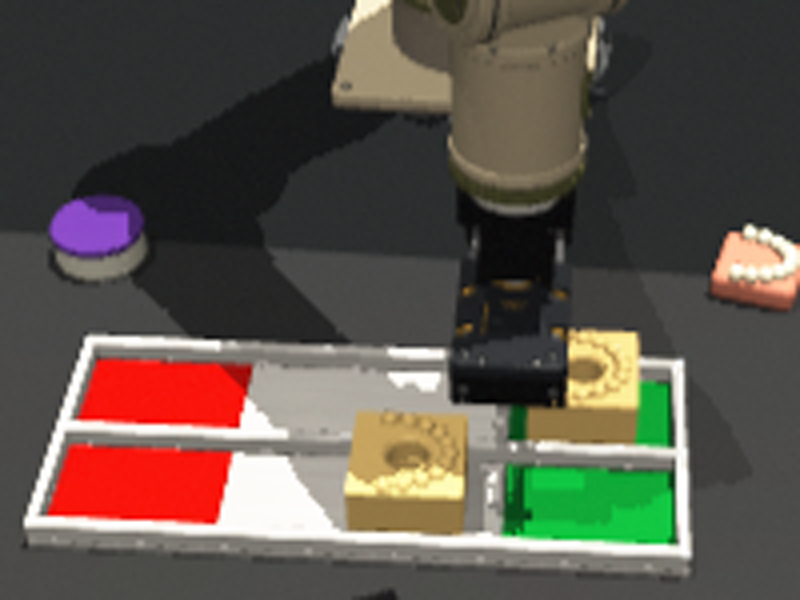

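```bash
python3 -m crank '1 -0.02 0.4 0 0 0 0;1 0 0.3 0 0 0 0;1 0 0 0 0 0 0;1 0 -0.8 0 0 0 0;1 0 -0.3 3 0 0 0;1 0 0 4 0 0 0;1 0 0 3 0 0 0;1 0 0 0 0 0 0'
python3 -m crank '1 2 0.4 0 0 0 0;1 3 0.4 0 0 0 0;1 2.5 0.4 0 0 0 0;1 1.5 0.2 0 0 0 0;1 0 0 0 0 0 0;1 0 0 0 0 0 0'
python3 -c "
from h import *
st(); im=snap('top','t13.png')[175:265,190:420];cv2.imwrite('pics/t13z.png',cv2.resize(im,None,fx=3.478,fy=3.478,interpolation=cv2.INTER_CUBIC))
im=snap('scene','s13.png')
im=im[100:250,200:400];cv2.imwrite('pics/s13z.png',cv2.resize(im,None,fx=4,fy=4,interpolation=cv2.INTER_CUBIC))
print(at('top',[281,130],.15))
"
```

```text
time_s: 24.32
position: [0.4984, 0.0725, 0.1329]
eef_rot: [-0.013, 0.704, 0.013, 0.71]
force: [0.6, -0.7, -0.0]
width: 0.0007
time_s: 24.82
position: [0.5854, 0.086, 0.1266]
eef_rot: [-0.013, 0.707, 0.014, 0.707]
force: [-1.2, 0.5, -0.3]
width: 0.0007
t 24.82 p [0.5854 0.086  0.1266] jaw deg 2.17 tool x [-8.e-04  9.e-04 -1.e+00] F [-1.16  0.52 -0.32] w 0.0007 q [ 0.42  0.45 -0.81  1.64  0.34  1.2  -0.43]
[0.77368357 0.15865606 0.15      ]
```

View pics/s13z.png

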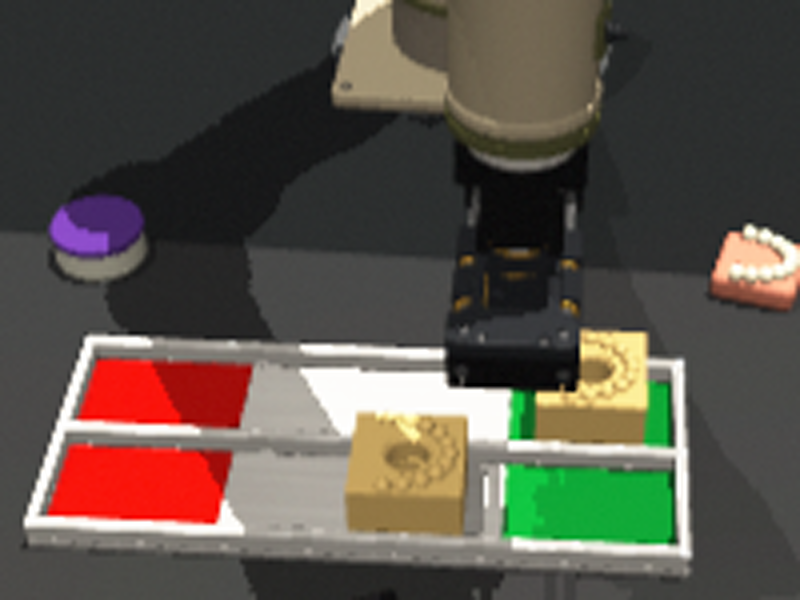

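```bash
python3 -m crank '1 0 0 -3 0 0 0;1 0 0 -4 0 0 0;1 0 0 -2 0 0 0;1 0 0 -0.9 0 0 0;1 0 0 0 0 0 0;1 0 -0.7 0 0 0 0;1 0 -0.6 0 0 0 0;1 0 -0.6 0 0 0 0;1 0.02 -0.7 0 0 0 0;1 0.03 -0.9 0 0 0 0'
python3 -m crank '1 0.04 -1.1 0 0 0 0;1 0.05 -1.2 0 0 0 0;1 0.05 -1.2 0 0 0 0;1 0.05 -1.2 0 0 0 0;1 0.05 -1.2 0 0 0 0;1 0.05 -1.2 0 0 0 0;1 0.05 -1.2 0 0 0 0;1 0.05 -1.2 0 0 0 0;1 0.05 -1.2 0 0 0 0;1 0.05 -1.2 0 0 0 0'
python3 -c "
from h import *
st()
im=snap('scene','s14.png')
im=im[100:250,200:400];cv2.imwrite('pics/s14z.png',cv2.resize(im,None,fx=4,fy=4,interpolation=cv2.INTER_CUBIC))
"
```

```text
time_s: 25.75
position: [0.5867, 0.0519, 0.0297]
eef_rot: [-0.013, 0.706, 0.014, 0.708]
force: [0.4, 4.5, 3.6]
width: 0.0003
time_s: 26.58
position: [0.5906, -0.0691, 0.0281]
eef_rot: [-0.013, 0.707, 0.013, 0.707]
force: [0.3, 4.3, 3.3]
width: 0.0008
t 26.58 p [ 0.5906 -0.0691  0.0281] jaw deg 2.17 tool x [-1.e-04  1.e-04 -1.e+00] F [0.33 4.32 3.31] w 0.0008 q [ 0.61  0.56 -0.72  1.71  0.42  1.03 -0.22]
```

View pics/s14z.png

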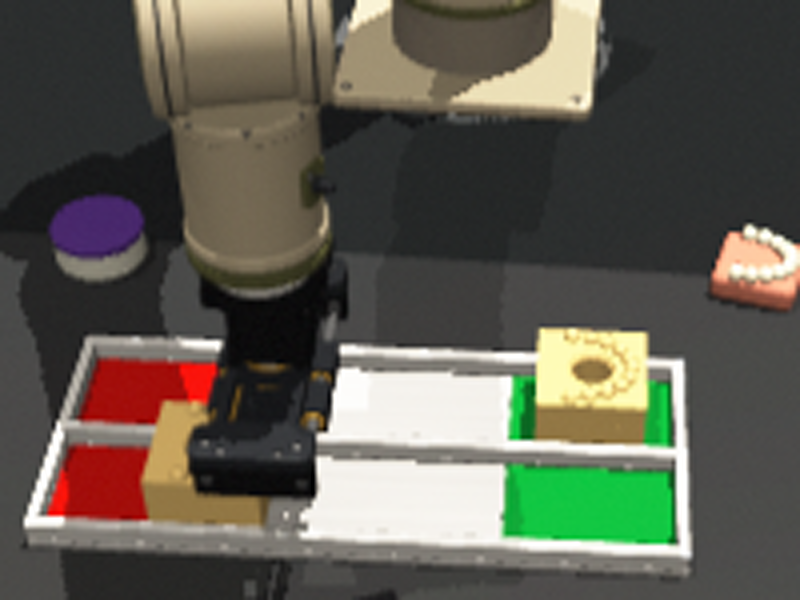

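```bash
python3 -m crank '1 0.05 -1.1 0 0 0 0;1 0.04 -1 0 0 0 0;1 0.04 -0.8 0 0 0 0;1 0.03 -0.6 0 0 0 0;1 0.02 -0.4 0 0 0 0;1 0 0 0 0 0 0;1 0 0 0 0 0 0'
python3 -c "
from h import *
st()
im=snap('scene','s15.png')
im=im[100:250,200:400];cv2.imwrite('pics/s15z.png',cv2.resize(im,None,fx=4,fy=4,interpolation=cv2.INTER_CUBIC))
"
```

```text
time_s: 27.22
position: [0.5925, -0.1074, 0.0281]
eef_rot: [-0.013, 0.707, 0.013, 0.707]
force: [-0.4, 0.2, 0.0]
width: 0.0006
t 27.22 p [ 0.5925 -0.1074  0.0281] jaw deg 2.15 tool x [-0.e+00 -5.e-04 -1.e+00] F [-0.42  0.23  0.01] w 0.0006 q [ 0.66  0.57 -0.71  1.69  0.42  1.04 -0.15]
```

View pics/s15z.png

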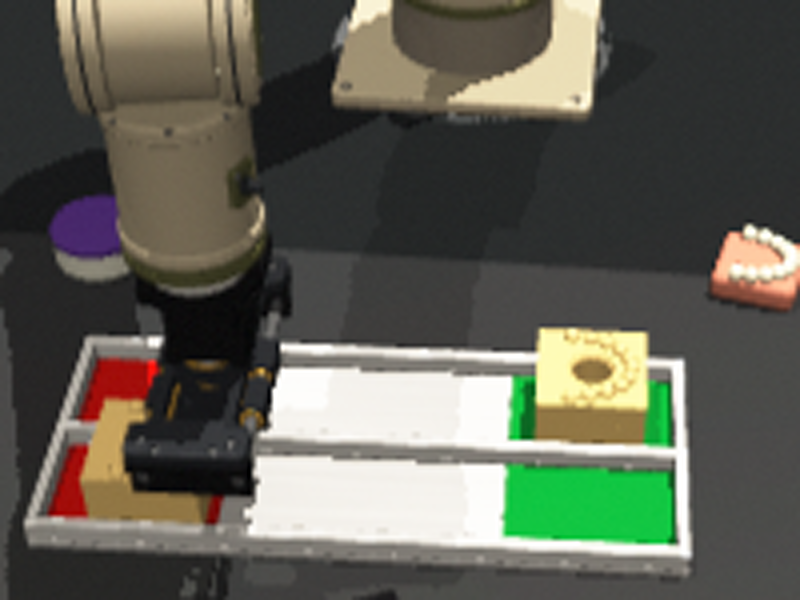

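```bash
python3 -m crank '1 0.02 -0.5 0 0 0 0;1 0.02 -0.4 0 0 0 0;1 0 0 0 0 0 0;1 0 0 0 0 0 0;1 0 1 0 0 0 0;1 0 1 0 0 0 0;1 0 0 3 0 0 0;1 0 0 4 0 0 0;1 0 0 4 0 0 0;1 0 0 2 0 0 0'
python3 -m crank '1 -1 3 2 0 0 0;1 -2 3.5 0 0 0 0;1 -2 2 0 0 0 0;1 0 0 0 0 0 0;1 0 0 0 0 0 0;1 0 0 0 0 0 0'
python3 -c "
from h import *
st()
im=snap('scene','s16.png')
im=im[50:250,190:500];cv2.imwrite('pics/s16z.png',cv2.resize(im,None,fx=2.58,fy=2.58,interpolation=cv2.INTER_CUBIC))
im=snap('top','t16.png')
for n in('scene','top'):
  for d in ctrl.pinpoint(n,'bore_1'): print(n,d['confidence'],d['pixel'],at(n,d['pixel'],.054))
"
```

```text
time_s: 28.1
position: [0.5945, -0.0939, 0.1631]
eef_rot: [-0.014, 0.705, 0.014, 0.709]
force: [1.2, 1.2, -1.2]
width: 0.0006
time_s: 28.6
position: [0.543, -0.0107, 0.1782]
eef_rot: [-0.014, 0.707, 0.013, 0.707]
force: [-0.6, -1.6, -0.3]
width: 0.0006
t 28.6 p [ 0.543  -0.0107  0.1782] jaw deg 2.2 tool x [ 3.e-04 -8.e-04 -1.e+00] F [-0.57 -1.55 -0.26] w 0.0006 q [ 0.66  0.29 -0.85  1.7   0.23  1.25 -0.2 ]
scene 0.82 [287.6, 260.5] [0.74605654 0.00078617 0.054     ]
scene 0.76 [349.3, 193.0] [0.49566867 0.13675216 0.054     ]
scene 0.73 [348.0, 208.5] [0.55699097 0.13599865 0.054     ]
scene 0.62 [234.0, 209.2] [ 0.58915728 -0.16772684  0.054     ]
top 0.82 [388.4, 196.6] [ 0.59164918 -0.17063125  0.054     ]
top 0.76 [333.1, 147.1] [0.74881574 0.00221632 0.054     ]
top 0.59 [289.8, 229.5] [0.48660534 0.1345494  0.054     ]
```

View pics/s16z.png

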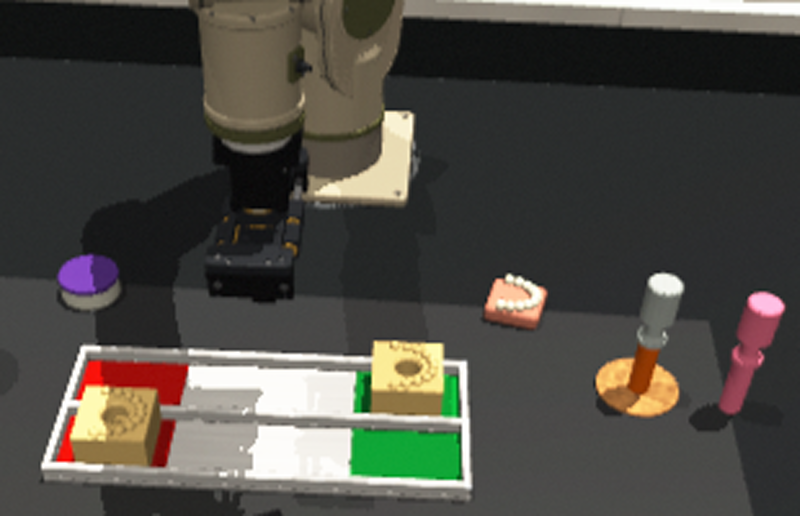

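View pics/t16.png

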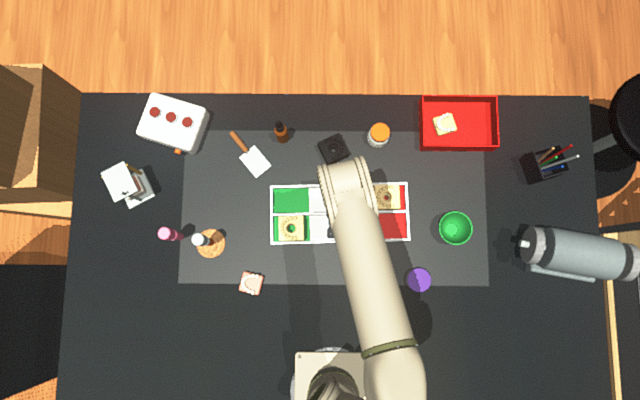

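```bash
python3 -c "
from plant import ctrl
print(ctrl.job_done())"
```

```text
the job is handed in; nothing more can be done
None
```

The job is handed in, at about 28.6 s on the robot's clock (limit 72 s). The near cast passed and lies on green. The far cast failed and lies on red.

- **Near cast:** the gauge went right through. Its foot reached the tray floor, with contact at TCP z = 112.6 mm where 112.7 mm was expected.
- **Far cast:** the gauge stopped on the ledge, with contact at TCP z = 142.6 mm where 142.7 mm was expected. It was pressed there with no more than about 11 N.
- **Gauge:** it is back upright on its cork mat, shown standing in both cameras after release.
- **Placing:** I pushed each cast along its channel with the closed fingertips.

| Cast | Measured centre y | Pad middle y | Leeway |
|---|---|---|---|
| Near (green) | about +0.135 to +0.137 m | +0.134 m | ±20 mm |
| Far (red) | about -0.168 to -0.171 m | -0.170 m | ±20 mm |

The bystanders I could see look unmoved by eye. I did not measure them individually. The gripper was clear of everything at the end.

The cameras disagreed by about 9 mm across the channel on the near cast's last fix. The rails hold the cast in that direction, so it does not affect the result. The point network also reported some false bores (the black look-alike and spots on the tray), which I discarded against the pictures.

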